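# Load the tempering furnace past its self-closing gate

### The job

Load the rack of tool blanks into the tempering furnace: with one fingertip press down the bar beside the loading chute so that the gate over the furnace mouth swings up, and keep it held down, so that the gate never touches the rack, while you push the rack along the chute (its upright tail plate is made for that) until it is fully home against the stop inside; then let the bar come up so that the gate shuts behind it. This is pressing and pushing only: the rack is not to be lifted or tipped, and everything else on the bench is left where it is.

Things in the scene. Friction and masses are not known exactly. Their poses are not given: they have to be found in the camera images.
- furnace: Fixed grey bench furnace, 330 wide, 300 deep, 300 high, with a loading chute before its mouth. Origin on the bench top below the gate, on the chute's centre line. z up, y along the chute into the furnace, x across it (press bar on the -x side, towards the robot). Furnace front at y = +8 mm. All x, y, z below called 'furnace' are in this frame, in mm.
- chute_entry (a point): Outer end of the open-topped steel chute, centre of its floor: furnace y = -320, z = 70. It runs straight to the mouth (y = 0), 60 wide inside, side walls 3 thick with tops at z = 92, end lips flared to y = -350. The gate's shaft runs outside the near wall at x = -50, z = 105, y = -322 to 0, 12 thick, its bearings 20.
- stop (a point): Foot of the stop inside the furnace on the chute's centre line: furnace y = +105, z = 70. The rack is fully home when its nose meets it: rack origin at furnace y = +60, rear of its push plate at furnace y = -96, so tail and plate stay outside.
- press_bar (a joint): Turn q of the gate shaft, rad: 0 = gate shut, bar up; 1.43 = hard stop, gate fully up, bar down. Above 1.2 the gate is well clear of the rack. A spring shuts it when the bar is let go; 1 to 5 N down on the bar hold it at any angle. The bar's axis circles the shaft at 40 mm radius: furnace x = -50 - 40 cos(0.716 - q), z = 105 + 40 sin(0.716 - q).
- bar_mid (a point): Middle of the press bar, on its axis: plain round steel bar, 14 diameter, 260 long, parallel to the chute (furnace y = -320 to -60). Axis at furnace x = -80, z = 131 when the gate is shut; x = -80, z = 79 when fully open; bulges to x = -90 midway. Press it anywhere along its length; a finger can slide along it. Two arms carry it from below at its ends.
- gate_mid (a point): Middle of the gate: a dark steel gate plate, 82 wide, 50 high, 6 thick, in the plane furnace y = 0. Shut, it covers furnace x = -42 to 40, z = 92 to 142 and blocks the rack; the gap below it passes the rack's tail bar. It turns with the shaft in its own plane, up and towards the bar's side.
- rack: Loose steel rack, about 0.55 kg, in the chute, axes as the furnace's. Body 48 wide (x), 90 long (y, nose at +45), with six upright tool blanks up to 58 high; behind it a tail bar runs to an upright push plate 44 wide, 6 thick, 48 high, rear face at y = -156. Origin: centre of the body's underside, on the chute floor. Starts with its nose 20 to 70 mm before the gate.
- push_face (a point): Centre of the push plate's rear face, 30 mm above the chute floor; pushing it towards furnace +y slides the whole rack.
- hammer: Hammer lying on the far side of the chute, 260 long. Leave it.
- brush: Wire brush lying on the bench, 220 long. Leave it.
- jar: Amber glass jar, 60 diameter, 75 high. Leave it.
- tin: Open steel cup, 64 diameter, 70 high. Leave it.
- scroll: Wrought S scroll of 10 mm bar lying flat, about 105 long. Leave it.
- tongs: Tongs lying on the bench, 250 long. Leave it.
- stake: Small half-round bench stake, 50 square foot, 86 high. Leave it.
Not all that is in view belongs to the job. Leave any brown or orange look-alike of the rack alone.

How it is judged:
On the way, in this order (a step that is already met when the one before it is completed fails the run):
1. a finger on the bar holds the gate up while the rack is still short of it (contact force between the fingers and press_bar_c0 above 0.3 N and value of joint press_bar above 1.1 rad and y of rack in the frame of furnace below -0.045 m), for 0.2 s.
2. the rack is halfway past the gate, the bar still held down by a finger (contact force between the fingers and press_bar_c0 above 0.3 N and value of joint press_bar above 1 rad and y of rack in the frame of furnace above 0 m), for 0.1 s.
3. the rack is home, the bar still held down by a finger (contact force between the fingers and press_bar_c0 above 0.3 N and value of joint press_bar above 1 rad and y of rack in the frame of furnace above 0.05 m), for 0.1 s.
At the end, for the whole second after the job is handed in: The rack stands level in the furnace within 10 mm of its home position against the stop, at rest, and the gate is shut (joint below 0.06 rad) behind it (y of rack in the frame of furnace between 0.05 and 0.066 m and value of joint press_bar below 0.06 rad and z of rack in the frame of furnace below 0.074 m and angle between rack's own z axis and vertical below 0.08 rad and linear speed of rack below 0.01 m/s); the robot touches nothing.
It fails at once if the gate touched the rack (contact force between press_bar_c1 and rack above 1 N).
It fails at once if the rack was lifted or tipped (z of rack in the frame of furnace above 0.08 m or angle between rack's own z axis and vertical above 0.15 rad).
It fails at once if something else on the bench was moved (distance of any of hammer, brush, jar, tin, scroll, tongs, stake from where it was at the start of the episode above 0.02 m).
It also fails if it takes over 48 s, if anything falls off the work surface, if the arm or the gripper's body presses on something with over 40 N, if the wrist force passes 120 N, or if a joint passes its speed limit or range.

### The arm

A 6-joint arm with a two-finger parallel gripper is mounted at the origin on the work surface. World frame = base frame: x ahead of the robot, y to its left, z up, the work surface at z = 0. Lengths are in m, angles in rad, forces in N, time in s.
With the tool pointing down it reaches from about 0.35 to 0.975 m from the base axis. Payload 7.1 kg.
Tool frame: the origin (TCP) lies midway between the tips of the shut fingers; the grasp point (between the pads) lies 19 mm behind it (ctrl.grasp_offset is the distance from the TCP to the grasp point, in m); z points along the fingers, x is the direction in which the jaws open and shut, and the axes are right-handed (so a half turn about z gives the same grasp; the last joint's range is limited). The gripper opens to 88 mm and grips with 3 to 60 N. Pads are 20 mm wide; open, the fingers measure 115 mm over their backs; the gripper's body (75 mm by 178 mm) begins 61 mm behind the grasp point.
Start: joints at [-1.127, 0.423, 1.63, -0, 1.089, -0.019], TCP at [0.279, -0.559, 0.223] pointing down, gripper open.
Joint ranges: [-3, 3], [-0.9, 2.11], [0.09, 2.58], [-1.31, 4.45], [0.11, 2.69], [-2.54, 2.54]. Speed limits (rad/s): [2.39, 2.39, 3.01, 3.14, 3.14, 3.14].

### API

Orientations are given as a rotation vector (axis times angle).
In Python, from rig import ctrl, claw, telemetry, optics gives the robot as it stands. Calls block until the motion is done:
- ctrl.move_to(position, orientation): joint-space move of the TCP to a pose.
- ctrl.move_straight(position, ori=None, vel=0.15): straight line of the TCP; ori=None keeps the orientation; vel is the mean speed in m/s.
- ctrl.move_joints(angles): joint-space move.
- claw.grip(opening, newtons=None): opening from 0.0 (shut) to 1.0 (fully open); newtons is the grip in N (None keeps the last); returns when the fingers have stopped.
- ctrl.wait(seconds).
- ctrl.ik(position, orientation): joint angles nearest the present ones, or None.
- telemetry.get_obs(): the state.
- optics.snapshot(name): name is "scene" or "top" or "wrist"; returns a dict with "image" (384x512x3 uint8, blue, green, red), "K" (3x3 intrinsics, pixels), "R" (3x3) and "t" (3): a world point X has camera coordinates R X + t; the wrist camera has in their place "mount" (4x4, takes a point from camera to tool coordinates, whose origin is the TCP and whose axes are the tool frame's). Camera axes: x right, y down, z forward; pixel columns grow to the right and rows downward; lengths in m; the calibration is good to about 2 mm. The wrist camera is an equidistant fisheye: a pixel r from the principal point sees the ray r / f radians off the axis. A picture is of the moment at which its call begins: read the wrist's pose just before it. There is no depth.
A pose or a line that the arm cannot do raises ctrl.MotionError and nothing moves.
- ctrl.job_done(): hands the job in, once; it reports no verdict.
The state is a dict: "time": time; "joint_positions": joint angles; "dq": joint speeds; "joint_efforts": joint torques, N m; "eef_pos": TCP position; "eef_rot": TCP orientation; "ft_force": force on the tool from outside, world axes, zero at the start; "torque": the same for the moment, N m; "grip_width": opening from 0.0 (shut) to 1.0 (fully open).
Only numpy, scipy, OpenCV 4.12 (cv2) and the standard library are available. Lean on these libraries where they do the work, as an engineer would, in place of code of your own. Each camera call takes 0.05 s, during which the arm holds its last target.

## Working session

There is one attempt and no reset: what is moved stays moved. The work goes in short steps, each a Python script; the robot and the scene stay as the last script left them, time stands still between calls to the robot, and variables do not carry over. Pictures are saved under pics/ and viewed, and the job is handed in when it is done.

```bash
ls; mkdir -p pics; python3 - <<'E'
from rig import ctrl, claw, telemetry, optics
import cv2, numpy as np
o=telemetry.get_obs(); print(o)
for n in ("scene","top","wrist"):
    s=optics.snapshot(n); cv2.imwrite(f"pics/{n}0.png",s["image"])
    print(n,{k:np.round(v,4).tolist() for k,v in s.items() if k!="image"})
E
```

```text
pics
{'time': 0.0, 'joint_positions': array([-1.12702709e+00,  4.23783734e-01,  1.63067003e+00,  9.64282441e-06,
        1.08855783e+00, -1.89537813e-02]), 'dq': array([-2.25672137e-04,  1.17985460e-03,  1.21346542e-04, -1.50960576e-05,
       -1.05202176e-03, -1.18177182e-05]), 'joint_efforts': array([ 1.78825427e-03, -5.44624972e+01, -2.73661101e+01,  6.44790614e-02,
        2.27092527e-02, -1.31604447e-04]), 'eef_pos': array([ 0.27881546, -0.55877153,  0.22194518]), 'eef_rot': array([-2.67097004e+00,  1.65246544e+00,  1.86514349e-03]), 'ft_force': array([-0.26655536,  0.18115497, -0.75049743]), 'torque': array([ 0.00601059, -0.01539395, -0.04182783]), 'grip_width': 1.0020392587087132}
scene {'K': [[425.8795, 0.0, 259.847], [0.0, 425.8795, 191.3984], [0.0, 0.0, 1.0]], 'R': [[-0.7884, -0.6151, -0.0015], [-0.4932, 0.6337, -0.5959], [0.3675, -0.4691, -0.803]], 't': [0.3306, 0.3637, 1.2138]}
top {'K': [[405.1988, 0.0, 259.3874], [0.0, 405.1988, 188.9353], [0.0, 0.0, 1.0]], 'R': [[-0.0023, -1.0, -0.003], [-0.9948, 0.0026, -0.1019], [0.1019, 0.0027, -0.9948]], 't': [-0.0801, 0.5009, 1.2318]}
wrist {'K': [[297.3186, 0.0, 255.9523], [0.0, 297.3186, 192.2819], [0.0, 0.0, 1.0]], 'mount': [[1.0, -0.0001, -0.0001, 0.0001], [0.0001, 0.9701, 0.2426, -0.065], [0.0001, -0.2426, 0.9701, -0.162], [0.0, 0.0, 0.0, 1.0]]}
```

View pics/scene0.png

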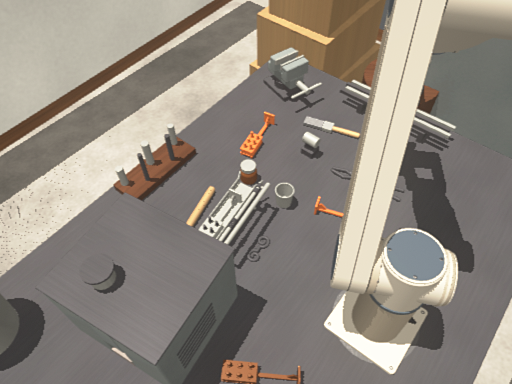

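View pics/top0.png

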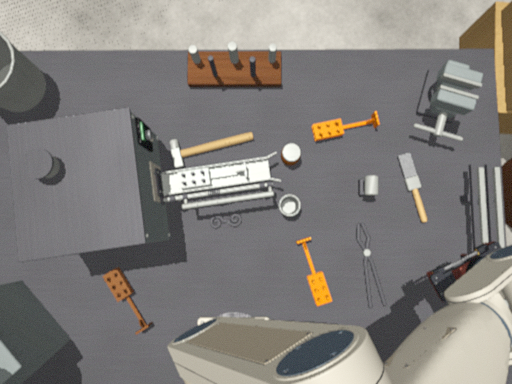

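View pics/wrist0.png

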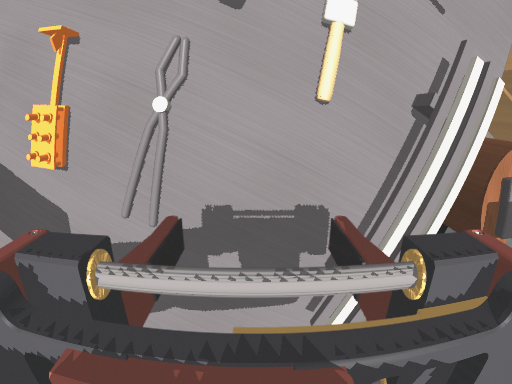

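The top view shows the furnace at upper left. The chute with the grey rack runs right from about (160,185) to (275,165), with the press bar at (185..272, ~200). The jar at (291,154) and the tin at (289,205) flank the chute entry. The rack candidates are the grey one in the chute, orange at (330,128) and (315,275), and brown at (125,300). Only the grey one is steel and in the chute. I'll confirm that in a crop.

```bash
python3 - <<'E'
import cv2
a=cv2.imread("pics/top0.png")[135:225,145:310]; cv2.imwrite("pics/topc.png",cv2.resize(a,None,fx=4.8,fy=4.8,interpolation=cv2.INTER_CUBIC))
a=cv2.imread("pics/scene0.png")[150:260,180:310]; cv2.imwrite("pics/scc.png",cv2.resize(a,None,fx=5,fy=5,interpolation=cv2.INTER_CUBIC))
E
```

```text
(no output)
```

View pics/topc.png

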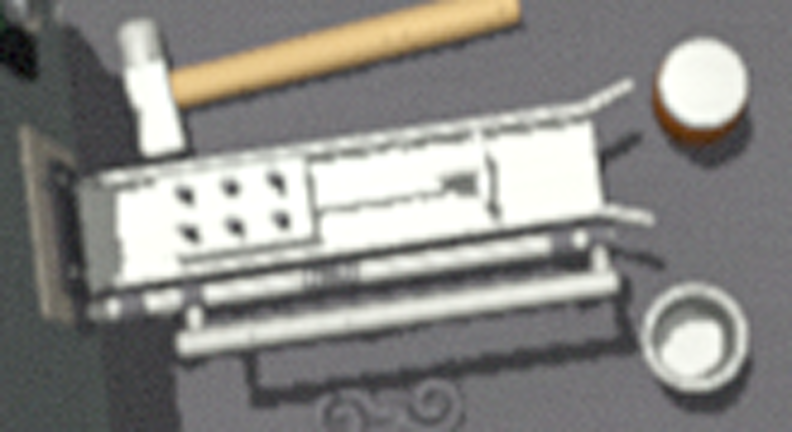

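View pics/scc.png

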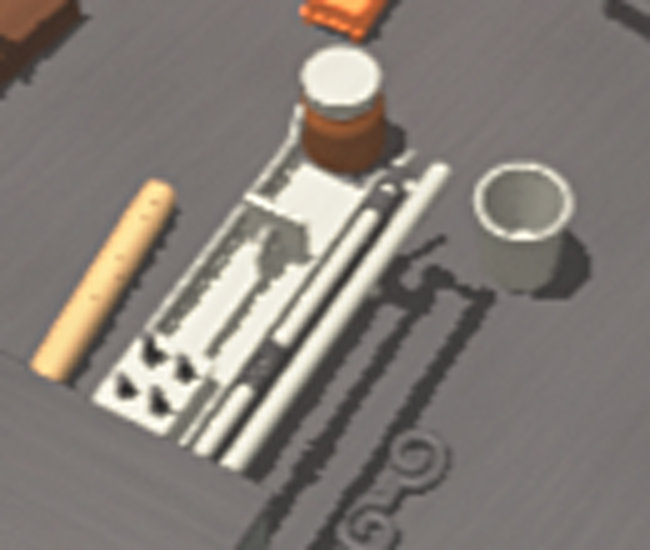

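The grey rack lies in the chute, with six blanks at crop (160–310, 180–245) and the push plate at (492,180). The bar runs from (178,345) to (620,280). Next I'll cast rays and triangulate.

```bash
cat > h.py <<'E'
import numpy as np, cv2
from scipy.spatial.transform import Rotation as Rn
def ray(s,u,v,eef=None):
    K=s["K"]
    if "mount" in s:
        d=np.array([(u-K[0,2])/K[0,0],(v-K[1,2])/K[1,1]]); r=np.hypot(*d)
        c=np.array([*(d/max(r,1e-9)*np.sin(r)),np.cos(r)])
        M=np.asarray(s["mount"]); R=Rn.from_rotvec(eef[1]).as_matrix()
        return R@M[:3,3]+eef[0], R@(M[:3,:3]@c)
    R=np.asarray(s["R"]); c=np.array([(u-K[0,2])/K[0,0],(v-K[1,2])/K[1,1],1])
    return -R.T@s["t"], R.T@c
def onz(rd,z): o,d=rd; return o+d*(z-o[2])/d[2]
def tri(*rs):
    A=np.zeros((3,3));b=np.zeros(3)
    for o,d in rs:
        d=d/np.linalg.norm(d);P=np.eye(3)-np.outer(d,d);A+=P;b+=P@o
    X=np.linalg.solve(A,b)
    return X,[np.linalg.norm(np.cross(X-o,d/np.linalg.norm(d))) for o,d in rs]
def proj(s,X,eef=None):
    if "mount" in s:
        M=np.asarray(s["mount"]);R=Rn.from_rotvec(eef[1]).as_matrix()
        p=M[:3,:3].T@(R.T@(X-eef[0])-M[:3,3]); th=np.arctan2(np.hypot(p[0],p[1]),p[2]); h=np.hypot(p[0],p[1])
        return s["K"][:2,2]+s["K"][0,0]*th*p[:2]/h
    p=s["K"]@(np.asarray(s["R"])@X+s["t"]); return p[:2]/p[2]
E
python3 - <<'E'
from rig import optics
from h import *
T=optics.snapshot("top");S=optics.snapshot("scene")
tp=lambda u,v:ray(T,145+u/4.8-.4,135+v/4.8-.4)
sp=lambda u,v:ray(S,180+u/5-.4,150+v/5-.4)
a=onz(tp(620,280),.131);b=onz(tp(178,345),.131);print("bar",a,b,np.linalg.norm(a-b))
print("outer end tri",tri(tp(620,280),sp(440,170)))
print("plate top ends",onz(tp(482,132),.118),onz(tp(497,220),.118))
print("plate tri",tri(tp(482,132),sp(248,196)),tri(tp(497,220),sp(310,236)))
print("wall corner",onz(tp(583,110),.092),onz(tp(598,215),.092))
E
```

```text
bar [ 0.47834936 -0.1224172   0.131     ] [0.44052741 0.13837509 0.131     ] 0.2635206220536655
outer end tri (array([ 0.48054502, -0.12166869,  0.12430705]), [np.float64(0.001847639179369661), np.float64(0.0018476391793696809)])
plate top ends [ 0.56933933 -0.04020408  0.118     ] [ 0.51588337 -0.04927574  0.118     ]
plate tri (array([ 0.57190179, -0.03922491,  0.10886152]), [np.float64(0.0011732748778534399), np.float64(0.0011732748778537172)]) (array([ 0.52229159, -0.04610791,  0.09923025]), [np.float64(0.004804029391772193), np.float64(0.004804029391772154)])
wall corner [ 0.58731948 -0.10149651  0.092     ] [ 0.52202724 -0.11044045  0.092     ]
```

```bash
cat >> h.py <<'E'
def frame(ox,oy,yaw):
    xa=np.array([np.cos(yaw),np.sin(yaw),0]);ya=np.array([-np.sin(yaw),np.cos(yaw),0])
    W=lambda x,y,z: np.array([ox,oy,0])+xa*x/1000+ya*y/1000+np.array([0,0,z/1000])
    F=lambda P: np.array([(P-[ox,oy,0])@xa,(P-[ox,oy,0])@ya,P[2]])*1000
    ori=Rn.from_matrix(np.column_stack([-xa,ya,[0,0,-1]])).as_rotvec()
    return W,F,ori
F0=(0.5116,0.2058,np.radians(8.25))
E
python3 - <<'E'
from rig import ctrl,telemetry,optics,claw
from h import *
W,F,ori=frame(*F0)
for y in (-290,-106):
  for z in (300,88): print(ctrl.ik(W(-42,y,z),ori))
ctrl.move_to(W(-42,-300,260),ori)
claw.grip(0.82)
def shot(i):
    o=telemetry.get_obs();s=optics.snapshot("wrist");cv2.imwrite(f"pics/w{i}.png",s["image"]);np.savez(f"w{i}.npz",p=o["eef_pos"],r=o["eef_rot"]);print(o["time"],o["eef_pos"],o["grip_width"],o["ft_force"])
shot(1)
ctrl.move_straight(W(-42,-200,300),vel=.2); shot(2)
s=optics.snapshot("top");cv2.imwrite("pics/t2.png",s["image"])
E
```

```text
None
None
None
NoneTraceback (most recent call last):
  File "<stdin>", line 6, in <module>
rig.MotionError: the arm cannot take that pose within its joint ranges
```

```bash
python3 - <<'E'
from rig import ctrl,telemetry,optics,claw
from h import *
W,F,ori=frame(*F0)
q=telemetry.get_obs()["eef_rot"];print(Rn.from_rotvec(q).as_matrix().round(2))
R=Rn.from_rotvec(ori)
for deg in range(0,360,15):
    o=(R*Rn.from_euler('z',deg,degrees=True)).as_rotvec()
    print(deg,[None if (k:=ctrl.ik(W(-42,y,z),o)) is None else np.round(k,2).tolist() for y,z in((-290,300),(-290,88),(-106,88))])
E
```

```text
[[ 0.45 -0.89 -0.  ]
 [-0.89 -0.45  0.  ]
 [-0.    0.   -1.  ]]
0 [None, None, None]
15 [None, None, None]
30 [None, None, None]
45 [None, None, [0.17, 0.45, 2.0, -0.0, 0.69, -2.33]]
60 [[-0.19, 0.18, 1.78, -0.0, 1.18, -2.43], [-0.19, 0.47, 1.95, -0.0, 0.72, -2.43], [0.17, 0.45, 2.0, -0.0, 0.69, -2.07]]
75 [[-0.19, 0.18, 1.78, 0.0, 1.18, -2.17], [-0.19, 0.47, 1.95, 0.0, 0.72, -2.17], [0.17, 0.45, 2.0, 0.0, 0.69, -1.81]]
90 [[-0.19, 0.18, 1.78, -0.0, 1.18, -1.91], [-0.19, 0.47, 1.95, -0.0, 0.72, -1.91], [0.17, 0.45, 2.0, -0.0, 0.69, -1.55]]
105 [[-0.19, 0.18, 1.78, -0.0, 1.18, -1.64], [-0.19, 0.47, 1.95, -0.0, 0.72, -1.64], [0.17, 0.45, 2.0, -0.0, 0.69, -1.28]]
120 [[-0.19, 0.18, 1.78, -0.0, 1.18, -1.38], [-0.19, 0.47, 1.95, -0.0, 0.72, -1.38], [0.17, 0.45, 2.0, -0.0, 0.69, -1.02]]
135 [[-0.19, 0.18, 1.78, 0.0, 1.18, -1.12], [-0.19, 0.47, 1.95, -0.0, 0.72, -1.12], [0.17, 0.45, 2.0, 0.0, 0.69, -0.76]]
150 [[-0.19, 0.18, 1.78, 0.0, 1.18, -0.86], [-0.19, 0.47, 1.95, 0.0, 0.72, -0.86], [0.17, 0.45, 2.0, 0.0, 0.69, -0.5]]
165 [[-0.19, 0.18, 1.78, 0.0, 1.18, -0.6], [-0.19, 0.47, 1.95, -0.0,
[... 654 characters left out ...]
[-0.19, 0.18, 1.78, -0.0, 1.18, 0.97], [-0.19, 0.47, 1.95, -0.0, 0.72, 0.97], [0.17, 0.45, 2.0, -0.0, 0.69, 1.33]]
270 [[-0.19, 0.18, 1.78, -0.0, 1.18, 1.24], [-0.19, 0.47, 1.95, -0.0, 0.72, 1.24], [0.17, 0.45, 2.0, -0.0, 0.69, 1.6]]
285 [[-0.19, 0.18, 1.78, 0.0, 1.18, 1.5], [-0.19, 0.47, 1.95, 0.0, 0.72, 1.5], [0.17, 0.45, 2.0, 0.0, 0.69, 1.86]]
300 [[-0.19, 0.18, 1.78, -0.0, 1.18, 1.76], [-0.19, 0.47, 1.95, -0.0, 0.72, 1.76], [0.17, 0.45, 2.0, -0.0, 0.69, 2.12]]
315 [[-0.19, 0.18, 1.78, -0.0, 1.18, 2.02], [-0.19, 0.47, 1.95, -0.0, 0.72, 2.02], [0.17, 0.45, 2.0, -0.0, 0.69, 2.38]]
330 [[-0.19, 0.18, 1.78, -0.0, 1.18, 2.28], [-0.19, 0.47, 1.95, -0.0, 0.72, 2.28], None]
345 [None, None, None]
```

```bash
sed -i 's/column_stack(\[-xa,ya/column_stack([xa,-ya/' h.py
cat >> h.py <<'E'
def shot(i):
    from rig import telemetry,optics
    o=telemetry.get_obs();s=optics.snapshot("wrist");cv2.imwrite(f"pics/w{i}.png",s["image"]);np.savez(f"w{i}.npz",p=o["eef_pos"],r=o["eef_rot"]);print(o["time"],o["eef_pos"],o["grip_width"],o["ft_force"])
E
python3 - <<'E'
from rig import ctrl,telemetry,optics,claw
from h import *
W,F,ori=frame(*F0)
ctrl.move_to(W(-42,-310,260),ori)
claw.grip(0.82)
shot(1)
ctrl.move_straight(W(-42,-220,300),vel=.2); shot(2)
s=optics.snapshot("top");cv2.imwrite("pics/t2.png",s["image"])
E
```

```text
2.575 [ 0.51449844 -0.10716216  0.25998228] 0.8226153972888792 [ 0.40472494 -0.257252   -0.05614587]
3.2667 [ 0.50156984 -0.01811757  0.29983113] 0.8206635518714213 [ 0.71321209 -0.03253488  0.76523409]
```

View pics/w1.png

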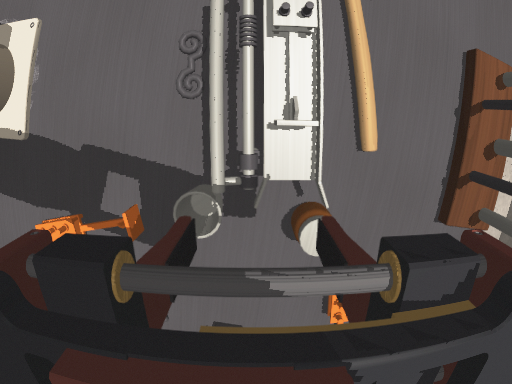

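View pics/w2.png

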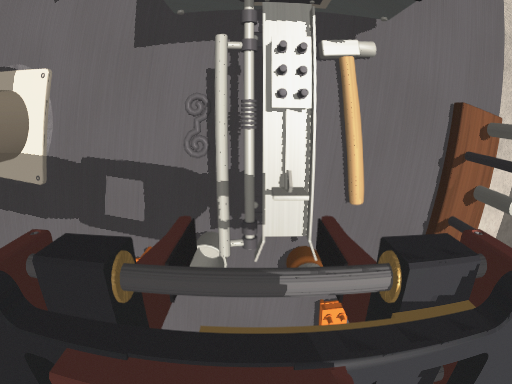

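```bash
python3 - <<'E'
import cv2
a=cv2.imread("pics/w1.png")[80:220,190:345]; a=cv2.resize(a,None,fx=4,fy=4,interpolation=cv2.INTER_CUBIC)
cv2.imwrite("pics/w1c.png",a)
a=cv2.imread("pics/w2.png")[20:270,190:335]; cv2.imwrite("pics/w2c.png",cv2.resize(a,None,fx=4,fy=4,interpolation=cv2.INTER_CUBIC)[400:])
E
```

```text
(no output)
```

View pics/w1c.png

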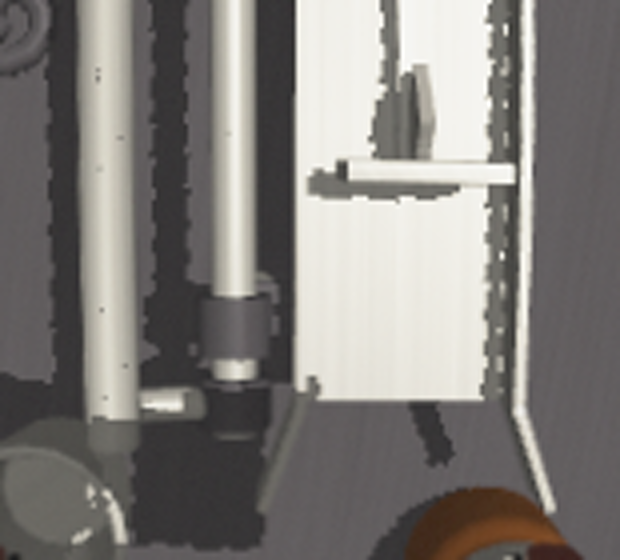

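View pics/w2c.png

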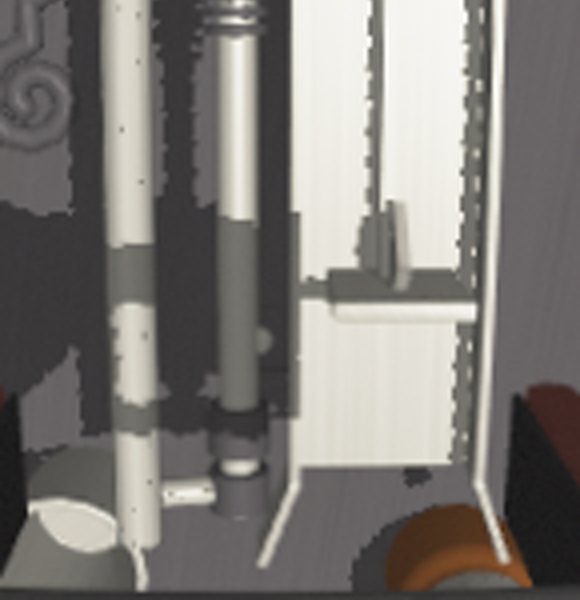

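```bash
python3 - <<'E'
from rig import optics
from h import *
s=optics.snapshot("wrist")
e={i:(lambda d:(d["p"],d["r"]))(np.load(f"w{i}.npz")) for i in(1,2)}
W,F,ori=frame(*F0)
r1=lambda u,v:ray(s,190+u/4-.4,80+v/4-.4,e[1])
r2=lambda u,v:ray(s,190+u/4-.4,120+v/4-.4,e[2])
for n,a,b in [("plate R",(515,184),(476,320)),("plate L",(347,182),(332,320)),("bar end",(113,450),(138,545)),("floor R",(483,400),(453,465)),("wall lip L",(303,390),(297,483)),("wall lip R",(520,408),(482,480))]:
    X,d=tri(r1(*a),r2(*b));print(n,X.round(4),F(X).round(1),np.round(d,4))
r2f=lambda u,v:ray(s,u,v,e[2])
print("bar ends z131 w2",F(onz(r2f(221.5,36),.131)),F(onz(r2(138,545),.131)),F(onz(r1(113,450),.131)))
print("bar in w1 (217,0)",F(onz(ray(s,217,5,e[1]),.131)))
print("chute near wall w2 y=20 px", F(onz(r2f(264,20),.092)),F(onz(r2f(314,20),.092)))
E
```

```text
plate R [ 0.5686 -0.0384  0.1177] [  21.3 -249.9  117.7] [0.0002 0.0002]
plate L [ 0.5255 -0.0451  0.116 ] [ -22.3 -250.3  116. ] [0.0004 0.0004]
bar end [ 0.4767 -0.1184  0.1363] [ -81.1 -315.8  136.3] [0.0004 0.0004]
floor R [ 0.5807 -0.104   0.0713] [  23.9 -316.5   71.3] [0.0004 0.0004]
wall lip L [ 0.5231 -0.1013  0.1117] [ -32.7 -305.5  111.7] [0.0001 0.0001]
wall lip R [ 0.5882 -0.1017  0.088 ] [  31.7 -315.3   88. ] [0.0003 0.0003]
bar ends z131 w2 [-81.14673252 -58.61669075 131.        ] [ -82.08879311 -318.4993139   131.        ] [ -81.42956693 -317.12243509  131.        ]
bar in w1 (217,0) [ -81.3945098  -125.59495518  131.        ]
chute near wall w2 y=20 px [-32.90313689 -26.20341813  92.        ] [ 30.23715817 -23.29647461  92.        ]
```

```bash
sed -i 's/^F0=.*/F0=(0.5104,0.2082,np.radians(8.25))/' h.py; python3 - <<'E'
from rig import optics,telemetry
from h import *
s=optics.snapshot("wrist");e=np.load("w1.npz");e=(e["p"],e["r"]);R=Rn.from_rotvec(e[1]).as_matrix()
im=cv2.imread("pics/w1.png");im=cv2.resize(im,None,fx=3,fy=3)
for x in(36,49.5):
  for sg in(-1,1):
    for y in(-10,10):
      for z,c in((0,(0,255,0)),(-40,(255,0,255))):
        p=proj(s,e[0]+R@np.array([sg*x,y,z])/1000,e); cv2.circle(im,tuple(int(v) for v in (p+.5)*3),4,c,-1)
cv2.imwrite("pics/fing.png",im[560:1100,300:1100])
E
```

```text
(no output)
```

View pics/fing.png

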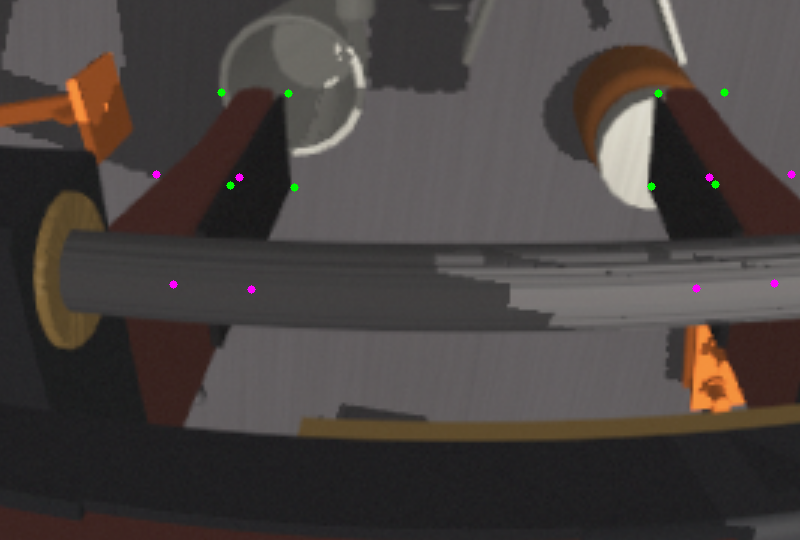

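The finger tips match the model: 20 mm wide, with the tip ends about 36–44 mm off centre. Push plate top triangulates to 116–118 mm, and its rear to y ≈ -252. That puts the rack origin at about -96, inside the allowed start range. I'll press the bar with the left finger, with the right finger behind the plate, following the bar's arc.

```bash
python3 - <<'E'
from rig import ctrl,telemetry,optics,claw
from h import *
W,F,ori=frame(*F0)
def rep(t=""):
    o=telemetry.get_obs();print(t,round(o["time"],2),F(o["eef_pos"]).round(1),o["ft_force"].round(2))
ctrl.move_straight(W(-40,-285,200),ori=ori,vel=.15); rep()
ctrl.move_straight(W(-40,-285,146),ori=ori,vel=.1); rep("above")
for q in np.linspace(0,1.34,9):
    x=-50-40*np.cos(.716-q); z=105+40*np.sin(.716-q)+7
    ctrl.move_straight(W(x+40,-285,z),ori=ori,vel=.05); rep(f"q{q:.2f}")
ctrl.wait(.4); rep(); shot(3)
cv2.imwrite("pics/s3.png",cv2.resize(optics.snapshot("scene")["image"][140:280,170:320],None,fx=4,fy=4,interpolation=cv2.INTER_CUBIC))
cv2.imwrite("pics/t3.png",cv2.resize(optics.snapshot("top")["image"][130:230,140:310],None,fx=4,fy=4,interpolation=cv2.INTER_CUBIC))
E
```

```text
4.4 [ -39.6 -285.   200.6] [-0.88 -0.55 -0.52]
above 5.09 [ -39.6 -285.   146.4] [-1.13  0.08 -0.17]
q0.00 5.4 [ -39.8 -285.1  138.5] [0.98 0.88 0.69]
q0.17 5.68 [ -44.5 -285.   132.9] [-1.42 -0.52  3.85]
q0.34 5.97 [ -47.6 -284.9  126.9] [-2.95 -0.62  4.84]
q0.50 6.25 [ -49.4 -284.9  120.5] [-4.43 -0.42  4.17]
q0.67 6.53 [ -49.9 -285.   113.9] [-2.98 -1.24  2.75]
q0.84 6.82 [ -49.3 -285.   107.2] [-1.79 -0.58  3.27]
q1.01 7.1 [ -48.1 -285.   100.5] [-1.14 -0.17  1.97]
q1.17 7.38 [ -45.6 -285.    94.2] [-0.12 -0.38  2.15]
q1.34 7.67 [ -42.3 -285.    88.3] [-1.03  0.04  1.97]
 8.07 [ -42.5 -285.    88.7] [-1.96 -0.44  3.56]
8.0667 [ 0.5092644  -0.07993482  0.088714  ] 0.8193940009448754 [-1.95839029 -0.43989717  3.55950621]
```

View pics/s3.png

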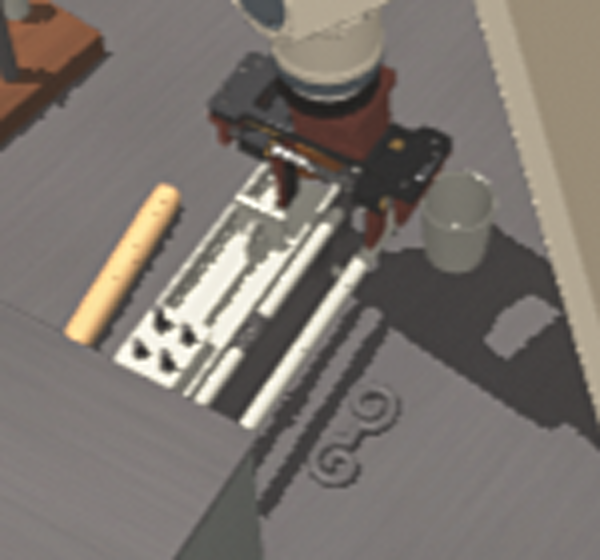

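View pics/w3.png

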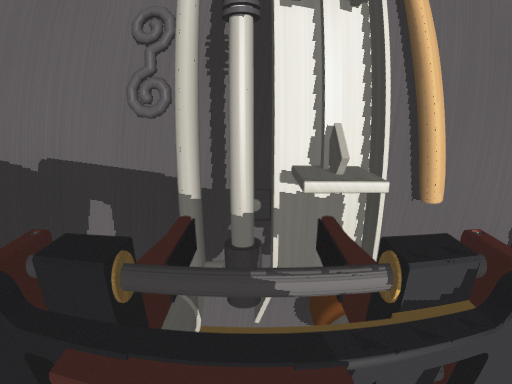

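View pics/t3.png

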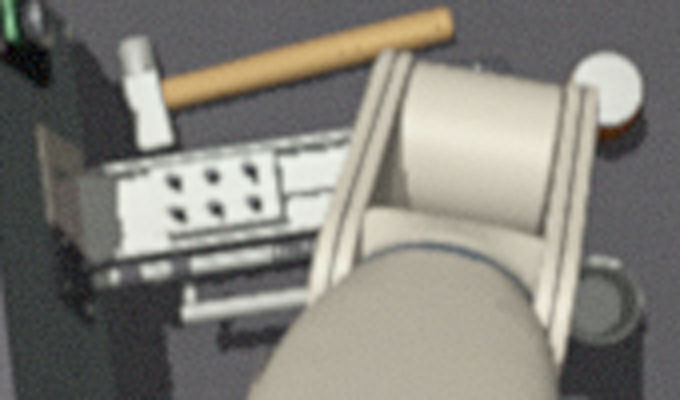

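The bar is down under the left finger with about 2–3.5 N on it. The right finger sits in the chute behind the plate, which is at (340,185) in the wrist view. Now I'll push.

```bash
python3 - <<'E'
from rig import ctrl,telemetry,optics,claw
from h import *
W,F,ori=frame(*F0)
def rep(t=""):
    o=telemetry.get_obs();print(t,round(o["time"],2),F(o["eef_pos"]).round(1),o["ft_force"].round(2));return o
for y in (-266,-255,-240,-220,-200,-180):
    ctrl.move_straight(W(-42.5,y,88),ori=ori,vel=.05); o=rep()
    if np.linalg.norm(o["ft_force"])>25: print("stop");break
shot(4)
E
```

```text
8.75 [ -42.3 -265.2   88.1] [0.34 3.25 4.6 ]
 9.12 [ -42.3 -254.9   88.1] [ 1.27 -0.3   4.03]
 9.57 [ -42.5 -240.    88. ] [ 0.04 -1.36  2.67]
 10.12 [ -42.5 -220.    88. ] [ 0.95 -1.48  3.38]
 10.67 [ -42.6 -199.9   88. ] [ 0.03 -0.6   3.6 ]
 11.22 [ -42.6 -179.9   87.9] [ 0.29 -0.83  2.37]
11.2167 [0.49403815 0.02407546 0.0879371 ] 0.8186008477916552 [ 0.29033534 -0.83375542  2.36607815]
```

View pics/w4.png

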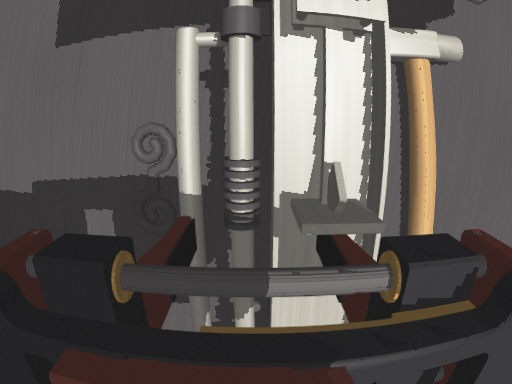

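The plate now sits against the right finger (plate edge near (338,228)), and the left finger is still on the bar. I'll continue to the stop.

```bash
python3 - <<'E'
from rig import ctrl,telemetry,optics,claw
from h import *
W,F,ori=frame(*F0)
def rep(t=""):
    o=telemetry.get_obs();print(t,round(o["time"],2),F(o["eef_pos"]).round(1),o["ft_force"].round(2));return o
for y in list(range(-165,-113,10))+[-112]+list(range(-110,-98,1)):
    ctrl.move_straight(W(-42.5,y,88),ori=ori,vel=.05); 
    if y>-113: ctrl.wait(.1)
    o=rep()
    if np.hypot(*o["ft_force"][:2])>9: print("stop");break
ctrl.wait(.3);rep();shot(5)
cv2.imwrite("pics/s5.png",cv2.resize(optics.snapshot("scene")["image"][140:280,170:320],None,fx=4,fy=4,interpolation=cv2.INTER_CUBIC))
E
```

```text
11.72 [ -42.6 -164.8   87.9] [ 0.61 -0.64  3.22]
 12.07 [ -42.6 -154.9   87.9] [ 0.57 -0.04  3.33]
 12.42 [ -42.6 -144.8   88. ] [0.05 0.07 2.98]
 12.77 [ -42.6 -134.8   88. ] [ 0.16 -0.35  2.86]
 13.12 [ -42.6 -124.8   88. ] [-0.56  0.05  3.25]
 13.47 [ -42.5 -114.9   88. ] [ 0.41 -0.58  3.67]
 13.82 [ -42.5 -112.1   88. ] [-0.65 -3.52  3.75]
 14.17 [ -42.5 -110.2   88. ] [ 1.24 -4.61  3.19]
 14.52 [ -42.5 -109.2   88. ] [-0.51 -5.07  3.46]
 14.87 [ -42.5 -108.2   88. ] [ 0.24 -5.5   3.26]
 15.22 [ -42.5 -107.2   88. ] [ 0.15 -5.83  2.9 ]
 15.57 [ -42.5 -106.4   88. ] [ 0.16 -6.6   3.15]
 15.92 [ -42.5 -106.3   88. ] [  1.51 -13.     3.9 ]
stop
 16.22 [ -42.5 -106.3   88. ] [  2.38 -12.45   3.55]
16.2167 [0.48363226 0.09691892 0.08801254] 0.8199439531262638 [  2.38042284 -12.44933183   3.54851223]
```

View pics/w5.png

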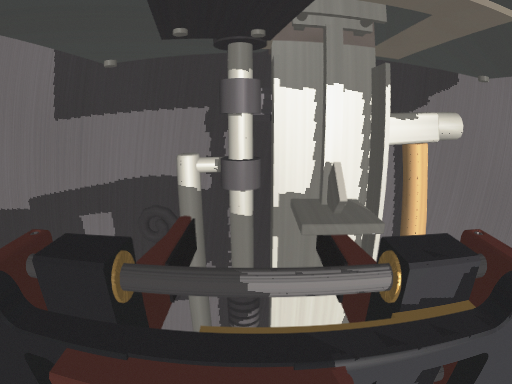

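View pics/s5.png

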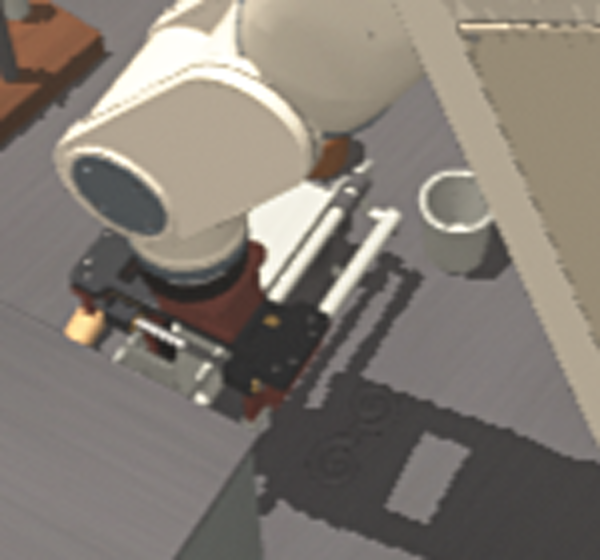

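The force rose sharply at TCP y = -106.3, and the predicted home is -106. I'll back off and follow the bar up.

```bash
python3 - <<'E'
from rig import ctrl,telemetry,optics,claw
from h import *
W,F,ori=frame(*F0)
def rep(t=""):
    o=telemetry.get_obs();print(t,round(o["time"],2),F(o["eef_pos"]).round(1),o["ft_force"].round(2));return o
ctrl.move_straight(W(-42.5,-114,88),ori=ori,vel=.04);rep()
for q in np.linspace(1.34,0,7):
    x=-50-40*np.cos(.716-q); z=105+40*np.sin(.716-q)+7
    ctrl.move_straight(W(x+40,-116,z),ori=ori,vel=.06); rep(f"q{q:.2f}")
ctrl.move_straight(W(-40,-120,200),ori=ori,vel=.1);rep()
ctrl.move_straight(W(-42,-200,300),ori=ori,vel=.2);rep();shot(6)
ctrl.move_straight(W(-42,-285,300),ori=ori,vel=.2);shot(7)
E
```

```text
16.69 [ -42.6 -114.1   88. ] [-0.34 -0.55  2.9 ]
q1.34 16.94 [ -42.6 -116.    88.6] [-0.85  0.11  2.27]
q1.12 17.24 [ -46.6 -116.    97. ] [0.93 0.66 3.68]
q0.89 17.54 [ -49.4 -116.   105.4] [-0.49 -0.77  3.23]
q0.67 17.84 [ -50.2 -116.   114.1] [-1.86 -0.74  2.82]
q0.45 18.14 [ -48.5 -116.   123. ] [-1.88  0.26  3.02]
q0.22 18.44 [ -44.8 -116.   131.5] [-1.79 -0.29  4.19]
q0.00 18.74 [ -39.4 -116.   138.6] [ 1.34 -0.49  0.67]
 19.51 [ -40.4 -120.   199.6] [-0.58  1.14 -1.02]
 20.3 [ -42.7 -199.6  298.9] [ 0.28 -0.3  -1.24]
20.3 [0.49680187 0.00449458 0.29891537] 0.8194142281715434 [ 0.28352188 -0.30451792 -1.23513208]
20.925 [ 0.50927946 -0.07925853  0.29929769] 0.820987728911385 [ 0.32347511 -0.36548331 -0.51688531]
```

View pics/w6.png

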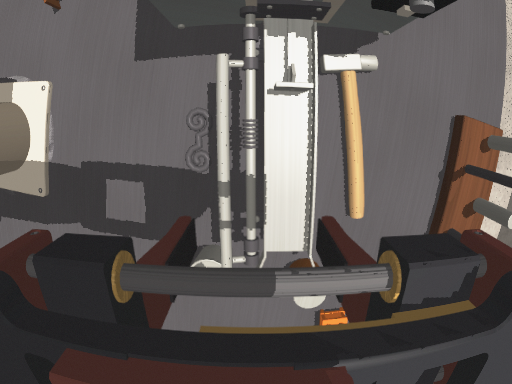

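View pics/w7.png

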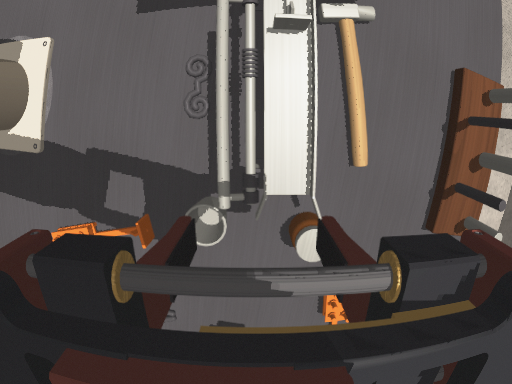

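```bash
python3 - <<'E'
import cv2
a=cv2.imread("pics/w6.png")[0:110,200:335]; a=cv2.resize(a,None,fx=5,fy=5,interpolation=cv2.INTER_CUBIC)
b=cv2.imread("pics/w7.png")[0:45,200:335]; b=cv2.resize(b,None,fx=5,fy=5,interpolation=cv2.INTER_CUBIC)
cv2.imwrite("pics/c6.png",a);cv2.imwrite("pics/c7.png",b)
E
```

```text
(no output)
```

View pics/c6.png

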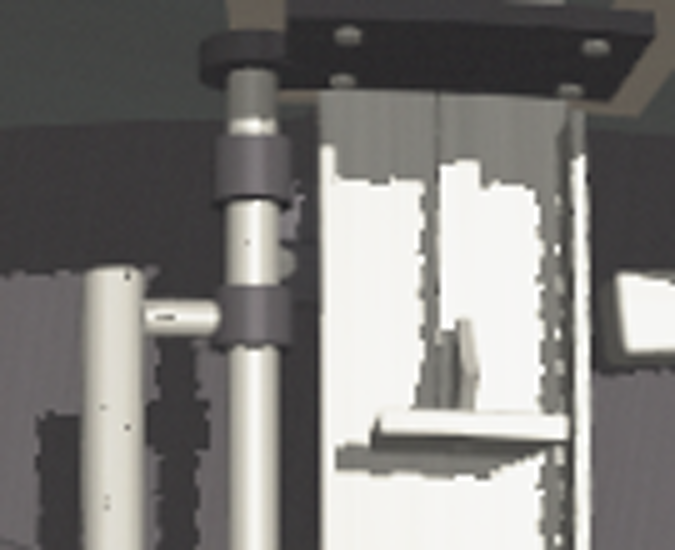

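View pics/c7.png

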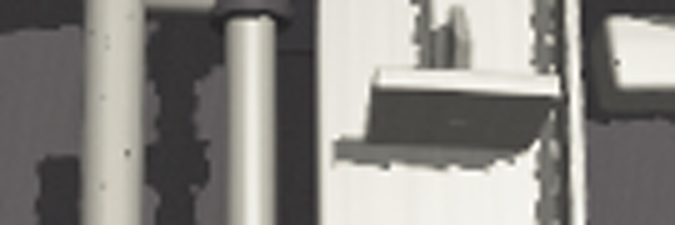

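```bash
python3 - <<'E'
from rig import optics
from h import *
s=optics.snapshot("wrist")
e={i:(lambda d:(d["p"],d["r"]))(np.load(f"w{i}.npz")) for i in(6,7)}
W,F,ori=frame(*F0)
r=lambda i,u,v:ray(s,200+u/5-.4,v/5-.4,e[i])
for a,b in(((380,434),(372,88)),((567,440),(557,95))):
    X,d=tri(r(6,*a),r(7,*b));print(F(X).round(1),np.round(d,4),F(onz(r(6,*a),.118)).round(1),F(onz(r(7,*b),.118)).round(1))
print("bar x,z=131:",F(onz(r(6,113,400),.131)).round(1),F(onz(r(7,113,100),.131)).round(1))
E
python3 - <<'E'
from rig import ctrl,telemetry
ctrl.wait(.3); print(telemetry.get_obs()["time"]); ctrl.job_done()
E
```

```text
[-21.9 -95.7 118.9] [0.0005 0.0005] [-21.3 -95.6 118. ] [-22.3 -95.4 118. ]
[ 21.1 -96.  120.7] [0.0003 0.0003] [ 21.9 -95.7 118. ] [ 21.2 -95.1 118. ]
bar x,z=131: [-80.7 -89.  131. ] [ -80.9 -102.4  131. ]
21.325
the job is handed in; nothing more can be done
```

The rack is home in the furnace, the gate is shut behind it, and the job was handed in at 21.3 s. No verdict comes back, so this rests on my own checks.

**What I did:** With the gripper part open, the left fingertip pressed the bar down to about 1.34 rad. The right fingertip, in the chute behind the push plate, pushed the rack while the left one slid along the bar. I stopped when the force jumped to about 12 N at tool y = -106.3 mm, where home was predicted at -106. I then backed off the plate, followed the bar up slowly and withdrew.

**Last checks:**
- **Rack position:** the push plate's rear edge triangulates to y = -95.7 and -96.0 mm at its two corners, against -96 expected. The rack is therefore home and square.
- **Height:** the plate's top measures 119 to 121 mm, against 118 nominal. That is within the error of the picture points and gives no sign of tipping.
- **Gate:** the bar is back at x = -81 mm, against -80 when shut. The last picture shows the gate across the chute. The shaft angle is never reported, so I inferred it from the bar's position.
- **Other things on the bench:** the hammer, scroll, tin and jar look undisturbed in the last wrist pictures. I did not measure them, and I did not look again at the brush, tongs and stake, which the arm never went near after leaving its start pose.

One thing I did not explain: the push resistance rose from about 1 N to 4–6 N over the last 6 mm before the stop. It was probably rubbing inside the furnace, and the final position agrees with home. I had no direct measure of contact between the gate and the rack, but the gate was held well above the 1.2 rad clearance angle throughout the push.

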